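# Hang the sampling dipper in the notch of the rinse bath's hanger bar

## Robot

A 6-joint arm with a two-finger parallel gripper is mounted at the origin on the work surface. World frame = base frame: x ahead of the robot, y to its left, z up, the work surface at z = 0. Lengths are in m, angles in rad, forces in N, time in s.
With the tool pointing down it reaches from about 0.35 to 0.875 m from the base axis. Payload 4.2 kg.
Tool frame: the origin (TCP) lies midway between the tips of the shut fingers; the grasp point (between the pads) lies 19 mm behind it; z points along the fingers, x is the direction in which the jaws open and shut, and the axes are right-handed (so a half turn about z gives the same grasp; the last joint's range is limited). The gripper opens to 87 mm and grips with 3 to 60 N. Pads are 19 mm wide; open, the fingers measure 117 mm over their backs; the gripper's body (75 mm by 190 mm) begins 51 mm behind the grasp point.
Start: joints at [1.386, 0.385, 0.008, 0, -1.194, -0.259], TCP at [0.268, 0.564, 0.223] pointing down, gripper open.
Joint ranges: [-3.14, 3.14], [-1.21, 2.06], [-1.07, 1.41], [-3.16, 2.05], [-2.99, -0.16], [-3.1, 3.1]. Speed limits (rad/s): [2.79, 2.79, 3.14, 3.14, 3.14, 3.14].

## Interface

Orientations are given as a unit quaternion [w, x, y, z].
In Python, from bench import observe, read_camera, hand_in gives the robot as it stands.
- The arm moves only by the tool carry_out, never from a script. Its arguments are lists of equal length, an entry for each row: "dp": the shift along the tool's x, y, z in m, a list of three; "delta_rot": the turn, a rotation vector about the tool's x, y, z in degrees, a list of three. A call has 1 to 5 rows; each row is the pose to reach, as a shift and turn from the pose commanded when the call began, along the tool's axes at that moment; what a row does not reach only later rows make up. A row lasts 1/10 s, in which the tool goes at most 50 mm and 8.59 degrees, less where a joint would pass 70% of its speed; a pose out of reach is approached as far as the arm can. A call with a gripper value outside its range is refused whole. "grip" is the gripper command: -1 is shut, 1 is fully open, values between are in proportion, set as the call begins (left out, the last holds). The fingers move at their own pace and stop on an object; "squeeze" is the grip in N (left out, the last holds). Time passes only in rows, so rows that repeat a pose let the fingers close. It gives the time, the measured TCP pose, the force and the opening at its end, in the units of the state.
- observe(): the state, without advancing time (a new reading comes with each control period).
- read_camera(name): name is "scene" or "top"; returns a dict with "image" (420x560x3 uint8, red, green, blue), "depth" (420x560 float32, m along the optical axis (not along the pixel's ray), 0 where there is no reading), "vertical_fov" (degrees; the focal length in pixels is half the picture's height over the tangent of half this angle, whatever the lens; pixels are square), "cx", "cy" (the principal point, pixels), "R" (3x3) and "t" (3): a world point X has camera coordinates R X + t. Camera axes: x right, y down, z forward; pixel columns grow to the right and rows downward; lengths in m; the calibration is good to about 2 mm. A picture is of the moment at which its call begins.
- hand_in(): hands the job in, once; it reports no verdict.
The state is a dict: "clock": time; "joint_pos": joint angles; "joint_vel": joint speeds; "tau": joint torques, N m; "position": TCP position; "tool_rot": TCP orientation; "wrist_force": force on the tool from outside, world axes, zero at the start; "moment": the same for the moment, N m; "width": opening from 0.0 (shut) to 1.0 (fully open).
Only numpy, scipy, OpenCV 4.12 (cv2) and the standard library are available. Lean on these libraries where they do the work, as an engineer would, in place of code of your own. Each camera call takes 0.05 s, during which the arm holds its last target.

## Task

Hang the steel dipper by its own hook over the plastic bar on the near rim of the rinse bath, with its cup inside the bath and the hook dropped fully home in the bar's one notch, then let go. Do it gently: press only lightly on the bath and bar, for instance while feeling along the bar for the notch. Leave the wash bottle, the tin and the tube rack as they stand.

Things in the scene. Friction and masses are not known exactly. Their poses are not given: they have to be found in the camera images.
- dipper: Loose steel dipper, 0.13-0.25 kg, starts upright on the bench. Origin: centre of its cup's underside, z up. Open round cup, diameter 60 (foot) to 64 mm, 45 tall. Flat handle 6 mm thick (x), 18 wide (y) beside it, centred at x=-34.5 mm, topped by a black grip. A hook reaches from the handle towards -x: a bridge, and a 4 mm lip hanging down from it to 52 mm above the origin.
- dipper_hook (a point): Middle of the underside of the hook's bridge, the point that rests on the bar: (-45, 0, 70) mm in the dipper's frame, same axes. The hook is 18 mm wide (y), its bridge 6 mm thick; the gap between handle (x=-37.5) and lip (x=-52.5) is 15 mm, its depth 18 mm.
- dipper_grip (a point): Point to grip, on the black grip's axis, at (-34.5, 0, 120) mm in the dipper's frame, same axes. The grip is 20 mm wide along y, 14 mm along x, and reaches from 83 to 145 mm above the dipper's origin.
- bath: Fixed open steel rinse bath, empty. Origin: centre of its underside, z up; 200 mm along x, 280 along y, walls and floor 8 mm thick, three walls 98 mm tall. The near wall (-x side, facing the robot; 90 mm tall) carries a plastic hanger bar 10 mm thick (x), 200 long (y), top at 104 mm, clamped firmly. Dipper or robot may press on bath and bar with 25 N at most.
- bath_bar (a point): (-96, 0, 104) mm in the bath's frame: mid length of the near wall, at the bar's top; x across the bar into the bath, y along it. The bar's one notch is 22 mm wide, 9 deep, sides upright. Its centre lies -30 to +30 mm along y from here, different each time and NOT measured: look, or feel by sliding the hook lightly along the bar. Within 45 mm of here the top is otherwise flat.
- bottle: Bystander: loose clear wash bottle, 60 mm in diameter, 150 mm tall with its spout; origin at the centre of its underside, z up.
- tin: Bystander: loose steel tin with a plastic lid, 76 mm in diameter, 95 mm tall; origin at the centre of its underside, z up.
- rack: Bystander: loose white rack, 80 mm (x) by 120 mm (y), holding glass tubes, 91 mm tall in all; origin at the centre of its underside, z up.
Things that resemble listed ones, but are neither listed nor needed, are in the scene too. Leave any pink or purple look-alike of the dipper alone.

How it is judged:
On the way, in this order (a step that is already met when the one before it is completed fails the run):
1. the dipper is lifted clear of the bench, above the bar (height (world z) of dipper_hook above 0.125 m and contact force between the fingers and dipper above 0.5 N), for 0.1 s.
2. the hook is down in the notch of the bar (z of dipper_hook in the frame of bath_bar below -0.006 m and x of dipper_hook in the frame of bath_bar between -0.008 and 0.008 m and y of dipper_hook in the frame of bath_bar between -0.04 and 0.04 m), for 0.2 s.
At the end, for the whole second after the job is handed in: Released and at rest, the dipper hangs with its cup inside the bath and within 0.25 rad of upright, the hook bridge's underside 6 to 13 mm below the bar's top (notch 9 mm deep), within 8 mm of bath_bar across the bar and 40 mm along it (all of step 2 and z of dipper_hook in the frame of bath_bar above -0.013 m and x of dipper in the frame of bath above -0.085 m and angle between dipper's own z axis and vertical below 0.25 rad and contact force between dipper and bath above 0.3 N and linear speed of dipper below 0.02 m/s and angular speed of dipper below 0.2 rad/s); the robot touches nothing.
It fails at once if the dipper presses on the bath or its bar with more than 25 N (contact force between dipper and bath above 25 N).
It fails at once if the robot itself presses on the bath or its bar with more than 25 N (contact force between the arm and bath above 25 N).
It fails at once if a bystander is moved more than 25 mm or tipped (distance of any of bottle, tin, rack from where it was at the start of the episode above 0.025 m or angle between any of bottle, tin, rack's own z axis and vertical above 0.4 rad).
It also fails if it takes over 59 s, if anything falls off the work surface, if the arm or the gripper's body presses on something with over 40 N, if the wrist force passes 120 N, or if a joint passes its speed limit or range.

## Working session

There is one attempt and no reset: what is moved stays moved. The work goes in short steps, Python scripts to look and compute and a tool call to move; the robot and the scene stay as the last step left them, time stands still between calls to the robot, and variables do not carry over. Pictures are saved under pics/ and viewed, and the job is handed in when it is done.

Besides the shell and the picture viewer there is one more tool, called after "Request:" by a JSON object that holds its "api" and its "payload", one argument or row to a line. carry_out: Moves the arm, as the interface text tells. Its arguments: {"type":"object","properties":{"dp":{"type":"array","items":{"type":"array","items":{"type":"number"}}},"delta_rot":{"type":"array","items":{"type":"array","items":{"type":"number"}}},"grip":{"type":"number"},"squeeze":{"type":"number"}},"required":["dp","delta_rot"]}

```bash
mkdir -p pics; ls
cat > h.py <<'E'
import numpy as np, cv2
from bench import observe, read_camera, hand_in
def cam(n,save=None):
    c=read_camera(n)
    if save: cv2.imwrite('pics/'+save,c['image'][:,:,::-1])
    return c
def cloud(c):
    d=c['depth'];h,w=d.shape;f=h/2/np.tan(np.radians(c['vertical_fov'])/2)
    u,v=np.meshgrid(np.arange(w),np.arange(h))
    P=np.stack([(u-c['cx'])/f*d,(v-c['cy'])/f*d,d],-1)
    return (P-np.array(c['t']))@np.array(c['R'])
E
python3 - <<'E'
from h import *
s=observe();print({k:np.round(v,3).tolist() for k,v in s.items()})
for n in('scene','top'):
    c=cam(n,n+'0.png'); np.savez(n+'0.npz',**c); print(n,c['vertical_fov'],c['cx'],c['cy'],np.round(c['R'],3).tolist(),np.round(c['t'],3).tolist())
E
```

```text
pics
{'clock': 0.0, 'joint_pos': [1.386, 0.386, 0.007, -0.001, -1.194, -0.259], 'joint_vel': [0.0, 0.002, 0.001, -0.0, -0.0, -0.0], 'tau': [0.001, -39.067, 18.741, 4.22, 0.011, -0.0], 'position': [0.268, 0.564, 0.221], 'tool_rot': [-0.001, -0.534, 0.845, -0.001], 'wrist_force': [-0.239, 0.58, -0.11], 'moment': [0.028, -0.003, 0.031], 'width': 1.0}
scene 55.44565067695889 277.8976467660486 211.95048373220078 [[-0.785, 0.62, -0.018], [0.469, 0.574, -0.672], [-0.406, -0.535, -0.741]] [0.356, -0.191, 1.232]
top 45.793444728082335 277.1063484811947 206.9502548302903 [[0.005, -1.0, -0.009], [-0.988, -0.004, -0.153], [0.153, 0.01, -0.988]] [0.05, 0.525, 1.267]
```

View pics/scene0.png

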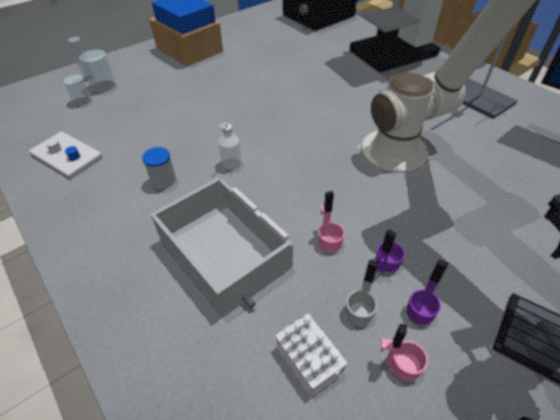

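View pics/top0.png

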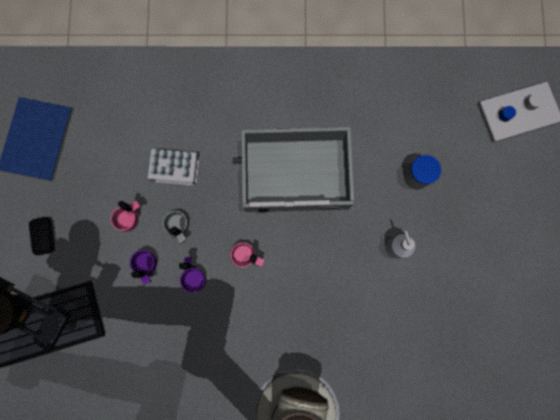

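The scene view shows the steel dipper at about (361,305), with the pink and purple look-alikes around it. The bath is at (222,243) and its white bar runs from (233,190) to (288,240). In the top view the dipper is at (176,222) and the bath at (297,167). I'll zoom in and measure.

Run:
```python
from h import *
A=cv2.imread('pics/scene0.png');B=cv2.imread('pics/top0.png')
a=cv2.resize(A[180:260,215:305],None,fx=4.4,fy=4.4,interpolation=cv2.INTER_CUBIC)
b=cv2.resize(A[245:340,330:400],None,fx=3.7,fy=3.7,interpolation=cv2.INTER_CUBIC)
c=cv2.resize(B[190:220,230:365],None,fx=5.9,fy=5.9,interpolation=cv2.INTER_CUBIC)
d=cv2.resize(B[200:255,150:205],None,fx=4,fy=4,interpolation=cv2.INTER_CUBIC)
o=np.zeros((600,800,3),np.uint8)
o[:352,:396]=a;o[:b.shape[0],400:400+b.shape[1]]=b;o[380:380+c.shape[0],:c.shape[1]][:220]=c[:220] 
cv2.imwrite('pics/z.png',o);cv2.imwrite('pics/zd.png',d)
```

```text
(no output)
```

View pics/z.png

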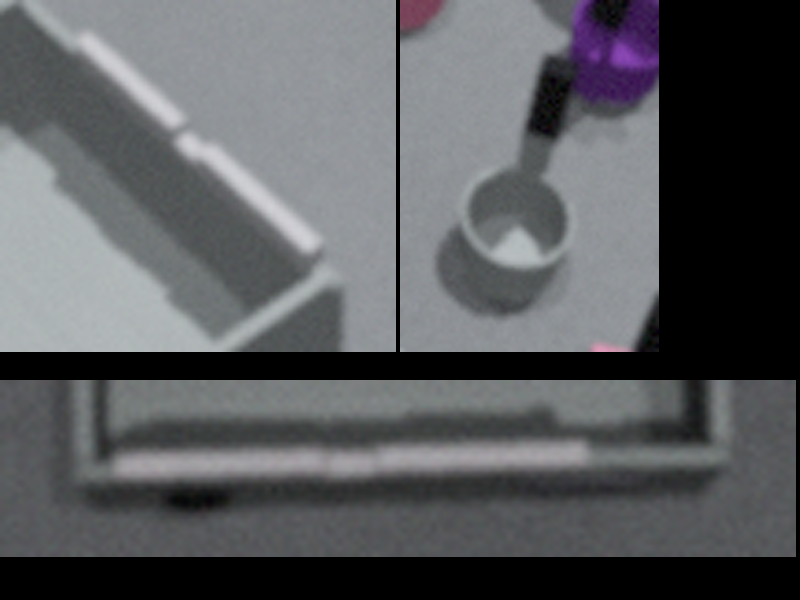

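View pics/zd.png

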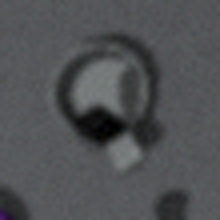

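The notch is plain to see: about (258,213) in the scene view and about (290,204) in the top view. In the top crop, the dipper's hook is the light square to the lower right of the cup.

```bash
cat >> h.py <<'E'
def ray(c,uv,z):
    uv=np.atleast_2d(np.asarray(uv,float));f=210/np.tan(np.radians(float(c['vertical_fov']))/2)
    R=np.array(c['R']);t=np.array(c['t'])
    d=np.c_[(uv[:,0]-c['cx'])/f,(uv[:,1]-c['cy'])/f,np.ones(len(uv))]@R
    o=-R.T@t
    return o+d*((z-o[2])/d[:,2])[:,None]
def proj(c,X):
    f=210/np.tan(np.radians(float(c['vertical_fov']))/2)
    p=np.atleast_2d(X)@np.array(c['R']).T+np.array(c['t'])
    return np.c_[p[:,0]/p[:,2]*f+c['cx'],p[:,1]/p[:,2]*f+c['cy']]
E
python3 - <<'E'
from h import *
for n in('top','scene'):
    c=dict(np.load(n+'0.npz'));im=c['image'].astype(int);P=cloud(c)
    r,g,b=im[...,0],im[...,1],im[...,2]
    # bath rim by depth height
    H=P[...,2]
    box=(slice(110,230),slice(225,370)) if n=='top' else (slice(175,315),slice(140,305))
    m=np.zeros(H.shape,bool);m[box]=True
    rim=m&(abs(H-.098)<.006)&(r-b<8)
    q=P[rim];print(n,'rim',len(q),np.round([q.min(0),q.max(0)],3).tolist())
    bar=m&(r-g>6)&(r>120 if n=='top' else r>170)&(r-b<60)
    q=P[bar];print(' bar',bar.sum(),np.round(np.median(q,0),3))
    ys,xs=np.nonzero(bar);uv=np.c_[xs,ys]
    X=ray(c,uv,.104)[:,:2]
    (cx,cy),(w,h),a=cv2.minAreaRect(X.astype(np.float32)*1000);print(' bar rect',cx,cy,w,h,a)
    np.save(n+'bar.npy',X)
    # height of bar pixels binned along y
    for y0 in np.arange(-.13,.14,.01):
        k=(abs(X[:,1]-y0)<.005)
        if k.any(): print('  y%.3f n%d z%.4f x%.4f'%(y0,k.sum(),np.median(q[k,2]),X[k,0].mean()))
    # bench height
    print(' bench',np.round(np.median(H[260:300,340:380] if n=='top' else H[340:380,180:240]),4))
E
```

```text
top rim 1110 [[0.518, -0.14, 0.092], [0.727, 0.143, 0.104]]
 bar 2 [0.522 0.061 0.098]
 bar rect 521.4423828125 60.655982971191406 87.68997955322266 0.0 91.86410522460938
  y0.020 n1 z0.0935 x0.5229
  y0.100 n1 z0.1033 x0.5200
 bench -0.0011
scene rim 1478 [[0.518, -0.143, 0.092], [0.726, 0.143, 0.104]]
 bar 0 [nan nan nan]
 bar rect 0.0 0.0 0.0 0.0 0.0
 bench 0.0001
  return _methods._mean(a, axis=axis, dtype=dtype,
  ret = um.true_divide(
```

Run:
```python
from h import *
for n in('top','scene'):
    c=dict(np.load(n+'0.npz'));im=c['image'].astype(int);P=cloud(c);H=P[...,2]
    m=(abs(P[...,0]-.62)<.13)&(abs(P[...,1])<.17)
    rim=m&(H>.088)&(H<.11)
    (cx,cy),(w,h),a=cv2.minAreaRect((P[rim][:,:2]*1000).astype(np.float32));print(n,'rim rect',cx,cy,w,h,a)
    # outer walls: median line fits
    q=P[rim]
    for nm,k,ax in(('near',(q[:,0]<.545),0),('far',(q[:,0]>.70),0),('right',q[:,1]<-.125,1),('left',q[:,1]>.125,1)):
        s=q[k]; o=1-ax; ok=abs(s[:,o]-(0 if ax==0 else .62))<(.13 if ax==0 else .08);s=s[ok]
        p=np.polyfit(s[:,o],s[:,ax],1);print('  ',nm,len(s),np.round(p,4), 'mid',np.round(np.polyval(p,0 if ax==0 else .62),4))
    k=q[:,0]<.545;s=q[k]; col=im[rim][k]
    warm=col[:,0]-(col[:,1]+col[:,2])/2
    for y0 in np.arange(-.14,.145,.005):
        z=abs(s[:,1]-y0)<.0025
        if z.any(): print('   y%.3f n%d z90 %.4f x%.4f..%.4f warm %.0f r %.0f'%(y0,z.sum(),np.percentile(s[z,2],80),s[z,0].min(),s[z,0].max(),warm[z].mean(),col[z,0].mean()))
```

```text
top rim rect 623.4334106445312 1.1711883544921875 203.44305419921875 280.1456604003906 1.8466615676879883
   near 422 [-0.034   0.5264] mid 0.5264
   far 418 [-0.0262  0.7181] mid 0.7181
   right 223 [ 0.031  -0.1536] mid -0.1344
   left 206 [0.0301 0.1182] mid 0.1369
   y-0.140 n10 z90 0.0983 x0.5283..0.5448 warm -4 r 108
   y-0.135 n12 z90 0.0958 x0.5277..0.5440 warm -4 r 109
   y-0.130 n5 z90 0.0922 x0.5284..0.5333 warm -4 r 101
   y-0.125 n2 z90 0.0894 x0.5283..0.5309 warm -4 r 114
   y-0.120 n5 z90 0.0902 x0.5278..0.5335 warm -6 r 103
   y-0.115 n4 z90 0.0903 x0.5283..0.5334 warm -4 r 108
   y-0.110 n2 z90 0.0914 x0.5304..0.5309 warm -4 r 117
   y-0.105 n5 z90 0.0913 x0.5281..0.5334 warm -4 r 107
   y-0.100 n5 z90 0.0902 x0.5280..0.5334 warm -4 r 112
   y-0.095 n3 z90 0.0923 x0.5276..0.5304 warm -5 r 114
   y-0.090 n5 z90 0.0944 x0.5281..0.5329 warm -5 r 105
   y-0.085 n5 z90 0.0922 x0.5252..0.5332 warm -4 r 103
   y-0.080 n6 z90 0.1049 x0.5249..0.5339 warm -2 r 122
   y-0.075 n10 z90 0.1027 x0.5244..0.5343 warm 1 r 142
   y-0.070 n10 z90 0.1028 x0.5243..0.5338 warm -1 r 142
   
[... 4877 characters left out ...]
 z90 0.1053 x0.5193..0.5294 warm -3 r 159
   y0.080 n13 z90 0.1049 x0.5187..0.5298 warm -3 r 165
   y0.085 n12 z90 0.1049 x0.5195..0.5286 warm -3 r 177
   y0.090 n13 z90 0.1043 x0.5191..0.5291 warm -3 r 162
   y0.095 n13 z90 0.1049 x0.5184..0.5292 warm -3 r 164
   y0.100 n16 z90 0.1044 x0.5193..0.5288 warm -3 r 161
   y0.105 n12 z90 0.1050 x0.5199..0.5287 warm -3 r 169
   y0.110 n17 z90 0.1047 x0.5176..0.5284 warm -3 r 161
   y0.115 n13 z90 0.1041 x0.5190..0.5274 warm -3 r 168
   y0.120 n22 z90 0.1030 x0.5185..0.5278 warm -3 r 137
   y0.125 n5 z90 0.0903 x0.5177..0.5255 warm -6 r 160
   y0.130 n18 z90 0.0986 x0.5182..0.5446 warm -6 r 157
   y0.135 n35 z90 0.0975 x0.5186..0.5442 warm -6 r 142
```

Run:
```python
from h import *
L=[]
for n in('top','scene'):
    c=dict(np.load(n+'0.npz'));im=c['image'].astype(int);P=cloud(c);H=P[...,2]
    # approx cup
    if n=='top': print(np.round(P[222,176],3),np.round(P[235,181],3))
    else: print(np.round(P[305,361],3),np.round(P[270,370],3))
    m=(np.hypot(P[...,0]-.495,P[...,1]-.29)<.075)
    r,g,b=im[...,0],im[...,1],im[...,2]
    sat=im.max(-1)-im.min(-1)
    m&=(sat<25)&(H>.012)
    q=P[m]
    print(n,len(q))
    for lo,hi in((.035,.05),(.05,.068),(.068,.08),(.083,.13),(.13,.15)):
        k=(q[:,2]>lo)&(q[:,2]<hi);s=q[k]
        if len(s)>3: print(lo,len(s),np.round(s.mean(0),4),np.round(s.min(0),4),np.round(s.max(0),4))
    k=(q[:,2]>.035)&(q[:,2]<.048);s=q[k]
    # rim circle fit
    A=np.c_[2*s[:,:2],np.ones(len(s))];x=np.linalg.lstsq(A,(s[:,:2]**2).sum(1),rcond=None)[0];print('circle',np.round(x[:2],4),np.sqrt(x[2]+x[0]**2+x[1]**2))
    k=(q[:,2]>.05);s=q[k];L.append(s)
    (cx,cy),(w,h),a=cv2.minAreaRect((s[s[:,2]>.083][:,:2]*1000).astype(np.float32));print('grip rect',cx,cy,w,h,a)
    k=(q[:,2]>.066)&(q[:,2]<.081)
    print(cv2.minAreaRect((q[k][:,:2]*1000).astype(np.float32)))
    np.save(n+'dip.npy',q)
    print(proj(c,[.495,.29,0.1]))
```

```text
[0.489 0.325 0.003] [0.447 0.296 0.074]
top 347
0.035 108 [0.4897 0.3223 0.0429] [0.4388 0.2875 0.0351] [0.5159 0.3516 0.0495]
0.05 7 [0.4655 0.2996 0.0587] [0.432  0.2854 0.0501] [0.5092 0.3346 0.0674]
0.068 57 [0.4417 0.2958 0.0749] [0.4291 0.2851 0.0701] [0.4591 0.3068 0.0796]
0.083 37 [0.4511 0.2979 0.1102] [0.4441 0.2921 0.0855] [0.462  0.3078 0.1297]
0.13 52 [0.4535 0.3019 0.1429] [0.4448 0.2922 0.1311] [0.4632 0.3121 0.1484]
circle [0.4835 0.3194] 0.03033538697398079
grip rect 453.3377380371094 302.13385009765625 14.568177223205566 19.5397891998291 22.77256202697754
((443.7288513183594, 297.3565673828125), (25.12375259399414, 18.142480850219727), 30.22304344177246)
[[182.04809795 214.83445484]]
[0.468 0.311 0.004] [0.459 0.304 0.124]
scene 874
0.035 264 [0.4819 0.3177 0.0424] [0.4515 0.2865 0.0352] [0.5157 0.3501 0.05  ]
0.05 42 [0.4559 0.3027 0.0592] [0.4487 0.2945 0.051 ] [0.4603 0.3101 0.0677]
0.068 26 [0.4558 0.3032 0.0736] [0.4513 0.2954 0.0682] [0.4605 0.3104 0.0798]
0.083 131 [0.4592 0.3048 0.1074] [0.4524 0.2952 0.083 ] [0.4641 0.3125 0.1296]
0.13 97 [0.4567 0.3031 0.1406] [0.4465 0.2928 0.1303] [0.4639 0.313  0.1476]
circle [0.4843 0.3188] 0.03017310857789448
grip rect 454.1377868652344 302.20904541015625 15.710978507995605 19.956296920776367 24.582073211669922
((455.80279541015625, 302.87408447265625), (2.4474258422851562, 17.01118278503418), 26.785152435302734)
[[350.32378801 281.68564829]]
```

```bash
cat >> h.py <<'E'
from scipy.spatial.transform import Rotation as Ro
def go(x,y,z,jaw):
    "dp,rot in tool axes from measured pose; jaw=world angle deg of tool x, tool down"
    s=observe();q=s['tool_rot'];R=Ro.from_quat([q[1],q[2],q[3],q[0]])
    a=np.radians(jaw);X=np.array([np.cos(a),np.sin(a),0]);Z=np.array([0,0,-1.]);T=Ro.from_matrix(np.c_[X,np.cross(Z,X),Z])
    dp=R.inv().apply(np.array([x,y,z])-s['position']);rv=(R.inv()*T).as_rotvec(degrees=True)
    tx=R.as_matrix()[:,0]
    print('t',round(s['clock'],2),'pos',np.round(s['position'],4),'jaw',np.round(np.degrees(np.arctan2(tx[1],tx[0])),2),'F',np.round(s['wrist_force'],2),'M',np.round(s['moment'],2),'w',round(float(s['width']),3))
    print('dp',np.round(dp,4),'rot',np.round(rv,2))
E
python3 - <<'E'
from h import *
s=np.load('scenedip.npy')
for lo,hi in((.05,.08),(.085,.125)):
    k=(s[:,2]>lo)&(s[:,2]<hi);p=s[k][:,:2]
    vx,vy,x0,y0=cv2.fitLine(p.astype(np.float32),cv2.DIST_HUBER,0,.01,.01).ravel();print(np.degrees(np.arctan2(vy,vx)),x0,y0)
t=np.load('topdip.npy');p=t[t[:,2]>.135];print(p.mean(0))
k=(t[:,2]>.07)&(t[:,2]<.08);p=t[k];print(p[:,:2].mean(0))
for n in('top','scene'):
    c=dict(np.load(n+'0.npz'));im=c['image'].astype(int);P=cloud(c)
    d=im.max(-1)<70
    k=(P[...,2]>.11)&(P[...,2]<.16)&d&(P[...,0]>.3)&(P[...,0]<.6)
    l,_,st,ce=(lambda o:(o[1],0,o[2],o[3]))(cv2.connectedComponentsWithStats(k.astype(np.uint8)))
    for i in range(1,l.max()+1):
        if (l==i).sum()>8: print(n,np.round(np.median(P[l==i],0),3))
go(.4537,.3022,.22,-62)
E
```

```text
-61.05814 0.45588192 0.30290568
-61.12157 0.45916378 0.30485484
[0.45344816 0.3020103  0.14350213]
[0.44167455 0.29576839]
top [0.513 0.426 0.142]
top [0.452 0.302 0.142]
top [0.387 0.108 0.143]
top [0.368 0.272 0.143]
top [0.349 0.385 0.142]
scene [0.391 0.112 0.131]
scene [0.374 0.277 0.133]
scene [0.458 0.305 0.134]
scene [0.354 0.389 0.134]
scene [0.522 0.43  0.14 ]
t 0.1 pos [0.2681 0.564  0.2216] jaw -115.44 F [1.03 0.41 0.08] M [-0.01 -0.01  0.01] w 0.999
dp [ 0.1567 -0.28    0.0019] rot [ 5.000e-02 -1.100e-01 -5.344e+01]
```

Request:
{"api": "carry_out", "payload": {
  "dp": [
    [0.02,-0.035,-0.002],
    [0.04,-0.07,-0.002],
    [0.06,-0.105,-0.002],
    [0.08,-0.14,-0.002],
    [0.1,-0.175,-0.002]
  ],
  "delta_rot": [
    [0,0,-7],
    [0,0,-14],
    [0,0,-21],
    [0,0,-28],
    [0,0,-35]
  ],
  "grip": 1
}}

```text
clock: 0.6
position: [0.3839, 0.3974, 0.2242]
tool_rot: [0.0, 0.765, -0.644, 0.0]
wrist_force: [0.3, 0.3, -0.6]
width: 0.997
```

```bash
python3 -c "
from h import *
go(.4537,.3022,.22,-61)"
```

```text
t 0.6 pos [0.3839 0.3974 0.2242] jaw -80.12 F [ 0.33  0.34 -0.56] M [ 0.01 -0.11  0.04] w 0.997
dp [ 0.1057 -0.0525  0.0042] rot [  0.04  -0.03 -19.12]
```

Request:
{"api": "carry_out", "payload": {
  "dp": [
    [0.035,-0.017,0.0],
    [0.07,-0.035,0.0],
    [0.1055,-0.0525,0.002],
    [0.1055,-0.0525,0.004],
    [0.1055,-0.0525,0.004]
  ],
  "delta_rot": [
    [0,0,-6.5],
    [0,0,-13],
    [0,0,-19.3],
    [0,0,-19.3],
    [0,0,-19.3]
  ]
}}

```text
clock: 1.1
position: [0.4528, 0.3027, 0.2199]
tool_rot: [0.001, 0.86, -0.51, -0.0]
wrist_force: [-0.3, -0.0, 0.9]
width: 0.998
```

```bash
python3 -c "
from h import *
go(.4537,.3022,.101,-61)"
```

```text
t 1.1 pos [0.4528 0.3027 0.2199] jaw -61.29 F [-0.32 -0.03  0.85] M [-0.04  0.    0.02] w 0.998
dp [ 0.0009 -0.0007  0.1189] rot [ 0.08 -0.01 -0.29]
```

Request:
{"api": "carry_out", "payload": {
  "dp": [
    [0.001,-0.001,0.04],
    [0.001,-0.001,0.08],
    [0.001,-0.001,0.105],
    [0.001,-0.001,0.118],
    [0.001,-0.001,0.119]
  ],
  "delta_rot": [
    [0,0,0],
    [0,0,0],
    [0,0,0],
    [0,0,0],
    [0,0,0]
  ]
}}

```text
clock: 1.6
position: [0.4524, 0.3033, 0.0993]
tool_rot: [0.002, 0.861, -0.508, -0.001]
wrist_force: [-0.1, 0.2, 0.4]
width: 0.999
```

```bash
python3 -c "
from h import *
go(.4537,.3022,.101,-61)
cam('scene','s1.png');
A=cv2.imread('pics/s1.png');cv2.imwrite('pics/s1z.png',cv2.resize(A[200:350,280:430],None,fx=4,fy=4))"
```

```text
t 1.6 pos [0.4524 0.3033 0.0993] jaw -61.07 F [-0.08  0.22  0.4 ] M [-0.06  0.01  0.01] w 0.999
dp [ 0.0016 -0.0006 -0.0017] rot [ 0.27 -0.08 -0.07]
```

View pics/s1z.png

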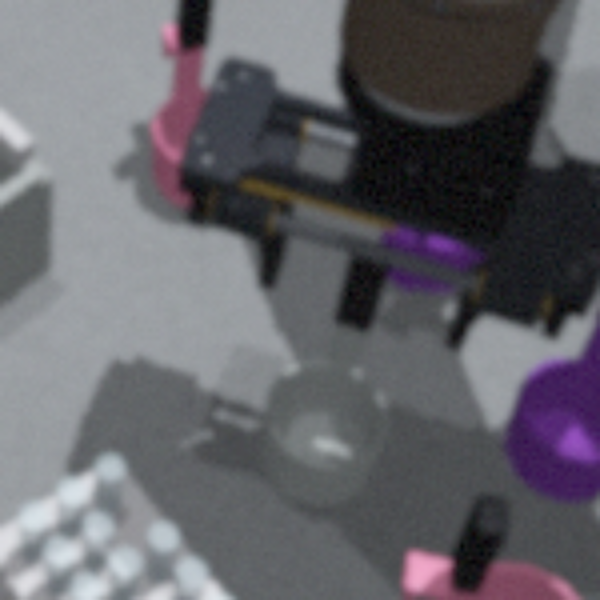

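The open fingers stand either side of the black grip at about (355,295) in the crop, and touch nothing else. I'll close now.

Request:
{"api": "carry_out", "payload": {
  "dp": [
    [0.001,0,-0.001],
    [0.001,0,-0.001],
    [0.001,0,-0.001],
    [0.001,0,-0.001],
    [0.001,0,-0.001]
  ],
  "delta_rot": [
    [0,0,0],
    [0,0,0],
    [0,0,0],
    [0,0,0],
    [0,0,0]
  ],
  "grip": -1,
  "squeeze": 25
}}

```text
clock: 2.15
position: [0.4547, 0.3025, 0.103]
tool_rot: [-0.0, 0.861, -0.509, 0.0]
wrist_force: [-0.3, -0.1, 0.3]
width: 0.632
```

Request:
{"api": "carry_out", "payload": {
  "dp": [
    [0,0,0],
    [0,0,0],
    [0,0,0],
    [0,0,0]
  ],
  "delta_rot": [
    [0,0,0],
    [0,0,0],
    [0,0,0],
    [0,0,0]
  ]
}}

```text
clock: 2.55
position: [0.4546, 0.3024, 0.1025]
tool_rot: [0.0, 0.861, -0.509, -0.0]
wrist_force: [-0.1, 0.2, 0.0]
width: 0.266
```

```bash
python3 -c "
from h import *
go(.4537,.3022,.25,-61)"
```

```text
t 2.55 pos [0.4546 0.3024 0.1025] jaw -61.13 F [-0.12  0.23  0.03] M [-0.07 -0.02 -0.02] w 0.266
dp [-0.0003  0.0009 -0.1475] rot [ 0.   -0.   -0.13]
```

Request:
{"api": "carry_out", "payload": {
  "dp": [
    [0,0,0],
    [0,0,0],
    [0,0,0],
    [0,0,0],
    [0,0,0]
  ],
  "delta_rot": [
    [0,0,0],
    [0,0,0],
    [0,0,0],
    [0,0,0],
    [0,0,0]
  ]
}}

```text
clock: 3.05
position: [0.4545, 0.3024, 0.1025]
tool_rot: [0.0, 0.861, -0.509, -0.0]
wrist_force: [0.5, -0.3, -0.4]
width: 0.227
```

Request:
{"api": "carry_out", "payload": {
  "dp": [
    [0,0,-0.005],
    [0,0,-0.015],
    [0,0,-0.035],
    [0,0,-0.06],
    [0,0,-0.085]
  ],
  "delta_rot": [
    [0,0,0],
    [0,0,0],
    [0,0,0],
    [0,0,0],
    [0,0,0]
  ]
}}

```text
clock: 3.55
position: [0.4545, 0.3023, 0.1891]
tool_rot: [-0.0, 0.861, -0.508, 0.0]
wrist_force: [-0.2, 0.1, -1.7]
width: 0.225
```

Request:
{"api": "carry_out", "payload": {
  "dp": [
    [0,0,-0.02],
    [0,0,-0.04],
    [0,0,-0.055],
    [0,0,-0.06],
    [0,0,-0.06]
  ],
  "delta_rot": [
    [0,0,0],
    [0,0,0],
    [0,0,0],
    [0,0,0],
    [0,0,0]
  ]
}}

```text
clock: 4.05
position: [0.4547, 0.3026, 0.2486]
tool_rot: [-0.001, 0.861, -0.509, 0.0]
wrist_force: [0.1, -0.5, -1.9]
width: 0.229
```

```bash
python3 -c "
from h import *
go(.4537,.3022,.25,-61)
cam('scene','s2.png')
c=cam('top','t2.png')
"
```

```text
t 4.05 pos [0.4547 0.3026 0.2486] jaw -61.13 F [ 0.05 -0.54 -1.87] M [-0.07  0.02 -0.01] w 0.229
dp [-0.0001  0.001  -0.0015] rot [-0.11  0.05 -0.13]
```

View pics/s2.png

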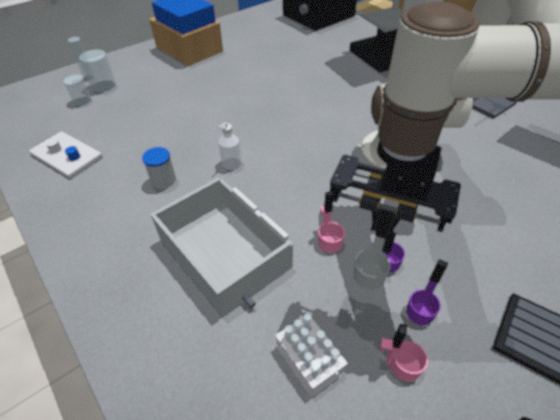

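The scene view shows the dipper held upright in the jaws, its cup at about (370,268), and the look-alikes undisturbed. Next I'll measure where it sits in the hand.

Run:
```python
from h import *
s=observe();tz=s['position'][2]
for n in('scene','top'):
    c=cam(n);P=cloud(c);im=c['image'].astype(int);z0=tz-.1025
    m=(np.hypot(P[...,0]-.484,P[...,1]-.319)<.06)&(im.max(-1)-im.min(-1)<25)
    k=m&(abs(P[...,2]-z0-.0435)<.004);q=P[k];
    if n=='scene': np.save('r.npy',q)
    A=np.c_[2*q[:,:2],np.ones(len(q))];w=np.ones(len(q))
    x=np.linalg.lstsq(A,(q[:,:2]**2).sum(1),rcond=None)[0];print(n,len(q),'circle',np.round(x[:2],4),np.sqrt(x[2]+x[0]**2+x[1]**2), q[:,2].max()-z0)
    for lo,hi in((.05,.068),(.07,.08)):
        k=m&(P[...,2]-z0>lo)&(P[...,2]-z0<hi)
        if k.sum()>5: p=P[k];print(lo,k.sum(),np.round(p.mean(0),4),cv2.fitLine(p[:,:2].astype(np.float32),cv2.DIST_HUBER,0,.01,.01).ravel())
```

```text
scene 251 circle [0.4839 0.3184] 0.03030344031864191 0.047223513845216225
0.05 64 [0.4555 0.3025 0.2037] [ 0.48228815 -0.8760126   0.45549053  0.30249044]
0.07 36 [0.4555 0.3024 0.2193] [ 0.47806084 -0.8783267   0.45478737  0.30390218]
top 17 circle [0.4911 0.3072] 0.01678492091657169 0.04679993952232833
0.07 40 [0.4363 0.2941 0.2187] [ 0.02925892 -0.99957186  0.43661952  0.29581788]
```

```bash
python3 -c "
from h import *
go(.5383,.0204,.25,-88.3)"
```

```text
t 4.25 pos [0.4541 0.302  0.2464] jaw -61.13 F [-0.96 -0.55 -1.52] M [-0.07  0.01  0.  ] w 0.231
dp [ 0.2873  0.0622 -0.0033] rot [ 0.12 -0.06 27.17]
```

Request:
{"api": "carry_out", "payload": {
  "dp": [
    [0.015,0.004,-0.001],
    [0.045,0.01,-0.002],
    [0.08,0.018,-0.003],
    [0.115,0.025,-0.003],
    [0.15,0.033,-0.003]
  ],
  "delta_rot": [
    [0,0,2],
    [0,0,5],
    [0,0,8],
    [0,0,11],
    [0,0,14]
  ]
}}

```text
clock: 4.75
position: [0.4981, 0.1531, 0.2501]
tool_rot: [0.001, 0.792, -0.611, -0.0]
wrist_force: [0.5, 0.6, -0.9]
width: 0.228
```

```bash
python3 -c "
from h import *
go(.5383,.0204,.25,-88.3)"
```

```text
t 4.75 pos [0.4981 0.1531 0.2501] jaw -75.3 F [ 0.5   0.63 -0.92] M [-0.02 -0.05  0.01] w 0.228
dp [ 0.1386 -0.0052  0.0002] rot [ 0.05 -0.03 13.  ]
```

Request:
{"api": "carry_out", "payload": {
  "dp": [
    [0.035,-0.001,0],
    [0.07,-0.002,0],
    [0.105,-0.004,0],
    [0.13,-0.005,0],
    [0.138,-0.005,0]
  ],
  "delta_rot": [
    [0,0,3.5],
    [0,0,7],
    [0,0,10],
    [0,0,12.5],
    [0,0,13]
  ]
}}

```text
clock: 5.25
position: [0.5383, 0.0203, 0.2499]
tool_rot: [0.001, 0.717, -0.697, -0.0]
wrist_force: [0.0, 0.9, -1.2]
width: 0.228
```

Request:
{"api": "carry_out", "payload": {
  "dp": [
    [0,0,0.02],
    [0,0,0.04],
    [0,0,0.06],
    [0,0,0.07]
  ],
  "delta_rot": [
    [0,0,0],
    [0,0,0],
    [0,0,0],
    [0,0,0]
  ]
}}

```text
clock: 5.65
position: [0.5369, 0.0228, 0.1784]
tool_rot: [0.002, 0.718, -0.696, -0.001]
wrist_force: [0.1, -0.4, -1.8]
width: 0.228
```

```bash
python3 -c "
from h import *
c=cam('scene','s3.png');np.savez('s3.npz',**c);c=cam('top','t3.png');np.savez('t3.npz',**c)
go(.5383,.0204,.18,-88.3)
A=cv2.imread('pics/s3.png');cv2.imwrite('pics/s3z.png',cv2.resize(A[130:270,190:330],None,fx=4.2,fy=4.2,interpolation=cv2.INTER_CUBIC))"
```

```text
t 5.75 pos [0.5372 0.0228 0.179 ] jaw -88.13 F [ 0.02 -0.45 -1.51] M [-0.04  0.07 -0.  ] w 0.227
dp [ 0.0025 -0.001  -0.001 ] rot [ 0.22 -0.06  0.17]
```

View pics/s3z.png

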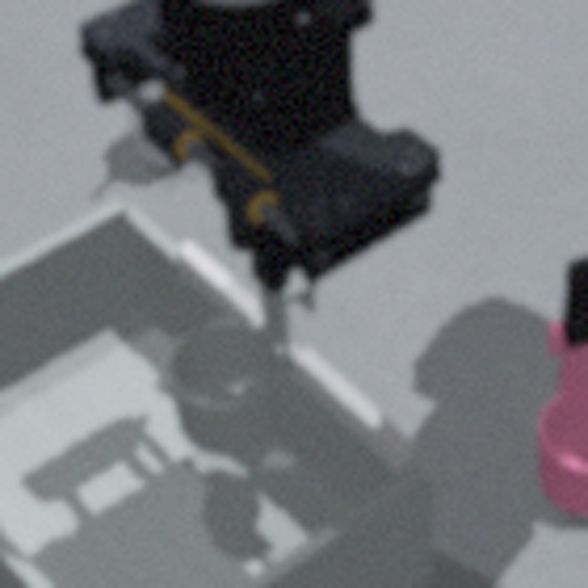

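View pics/t3.png

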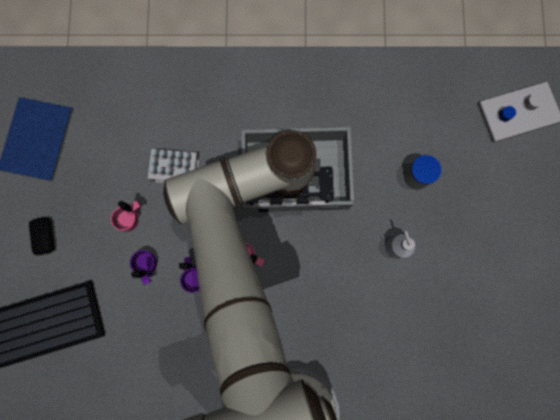

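The top view is hidden by the arm. The scene view still shows the cup at about (225,360) in the crop, with the handle over the notch. I'll measure the in-hand pose again here.

```bash
cat > m.py <<'E'
from h import *
def meas(c,s):
    P=cloud(c);im=c['image'].astype(int);t=s['position'];z0=t[2]-.1025
    q=s['tool_rot'];tx=Ro.from_quat([q[1],q[2],q[3],q[0]]).as_matrix()[:,0];yd=-tx[:2];xd=np.array([yd[1],-yd[0]])
    D=P[...,:2]-t[:2];a=D@xd;b=D@yd;h=P[...,2]-z0
    m=(abs(a)<.08)&(abs(b)<.06)
    k=m&(abs(h-.0435)<.004)&(a>-.005);x=np.c_[2*a[k],2*b[k],np.ones(k.sum())];y=np.linalg.lstsq(x,a[k]**2+b[k]**2,rcond=None)[0]
    print('rim',k.sum(),'a,b',np.round(y[:2],4),'r',np.sqrt(y[2]+y[0]**2+y[1]**2),'h',np.percentile(h[k],50))
    k=m&(h>.050)&(h<.08)&(abs(b)<.02)&(a>-.005)&(a<.008);print('handle',k.sum(),np.round([np.median(a[k]),b[k].min(),b[k].max()],4),np.polyfit(b[k],a[k],1)[0])
    k=m&(h>.046)&(h<.08)&(abs(b)<.02)&(a>-.03)&(a<-.005)&(P[...,2]>.112);
    if k.sum(): print('hook',k.sum(),np.round([a[k].min(),a[k].max(),b[k].min(),b[k].max(),h[k].min(),h[k].max()],4))
    return xd,yd
E
python3 - <<'E'
from m import *
c=dict(np.load('s3.npz'));s=observe();s['position']=np.array([.5372,.0228,.179])
meas(c,s)
# refine notch edges along bar in original pictures
yv=np.array([-.0297,1]);yv/=np.linalg.norm(yv);xv=np.array([yv[1],-yv[0]]);o=np.array([.526,.020])
for n in('scene0','top0','s3'):
    c=dict(np.load(n+'.npz'));P=cloud(c);im=c['image'].astype(float).mean(-1)
    D=P[...,:2]-o;a=D@xv;b=D@yv
    k=(abs(a)<.0035)&(abs(b)<.04)&(P[...,2]>.09)&(P[...,2]<.108)
    B=b[k];Z=P[...,2][k];i=np.argsort(B)
    lo=Z<.0995
    print(n,'low b range',B[lo].min(),B[lo].max(),'high neg max',B[(~lo)&(B<0)].max(),'high pos min',B[(~lo)&(B>0)].min())
    k=(abs(b)<.08)&(abs(P[...,2]-.104)<.003)&(abs(a)<.012);print('  bar a', np.percentile(a[k],[2,50,98]),np.polyfit(b[k],a[k],1))
E
```

```text
rim 160 a,b [0.0324 0.0004] r 0.030459452914958832 h 0.043388976919195646
handle 56 [ 0.0007 -0.0082  0.0105] -0.1331487086787575
hook 45 [-0.0245 -0.006  -0.0042  0.0098  0.052   0.0777]
scene0 low b range -0.01913438892726422 0.021880000431557894 high neg max -0.011561827101929337 high pos min 0.011498264754926867
  bar a [-0.00536634  0.00018184  0.00529977] [3.00834903e-03 5.89752792e-05]
top0 low b range -0.03860447266618926 0.026972358435079828 high neg max -0.010723500898098065 high pos min 0.011903769907255814
  bar a [-0.0047933   0.00048554  0.00546408] [-0.00163687  0.00037539]
s3 low b range -0.03903348103270307 0.03678540252251096 high neg max -0.024729294802699163 high pos min 0.010554135951313376
  bar a [-0.00546073  0.00021076  0.00520892] [-0.00513691  0.00024293]
```

Request:
{"api": "carry_out", "payload": {
  "dp": [
    [0.0013,-0.001,0.004],
    [0.0026,-0.0018,0.008],
    [0.0026,-0.0018,0.01],
    [0.0026,-0.0018,0.01]
  ],
  "delta_rot": [
    [0,0,0.1],
    [0,0,0.2],
    [0,0,0.2],
    [0,0,0.2]
  ]
}}

```text
clock: 6.15
position: [0.5402, 0.0204, 0.1706]
tool_rot: [-0.0, 0.717, -0.697, -0.0]
wrist_force: [0.1, 0.3, -1.1]
width: 0.228
```

```bash
python3 -c "
from m import *
go(.5390,.0202,.14,-88.3)
c=cam('scene','s4.png');meas(c,observe())"
```

```text
t 6.15 pos [0.5402 0.0204 0.1706] jaw -88.34 F [ 0.12  0.3  -1.07] M [-0.09  0.02 -0.02] w 0.228
dp [0.0002 0.0013 0.0306] rot [ 0.    0.   -0.04]
rim 169 a,b [0.0328 0.0006] r 0.03046543548963379 h 0.0441353018744081
handle 55 [ 0.0009 -0.0083  0.0095] -0.18046428294296796
hook 41 [-0.025  -0.0053 -0.0042  0.0097  0.0532  0.079 ]
```

Request:
{"api": "carry_out", "payload": {
  "dp": [
    [0,0.001,0.005],
    [0,0.001,0.012],
    [0,0.001,0.02],
    [0,0.001,0.026],
    [0,0.001,0.028]
  ],
  "delta_rot": [
    [0,0,0],
    [0,0,0],
    [0,0,0],
    [0,0,0],
    [0,0,0]
  ]
}}

```text
clock: 6.7
position: [0.5386, 0.0203, 0.1413]
tool_rot: [0.001, 0.717, -0.697, -0.001]
wrist_force: [0.1, 0.0, -1.1]
width: 0.228
```

```bash
python3 -c "
from m import *
go(.5390,.0202,.14,-88.3)
c=cam('scene','s5.png');meas(c,observe())
go(.5390,.0202,.14,-88.3)
A=cv2.imread('pics/s5.png');cv2.imwrite('pics/s5z.png',cv2.resize(A[170:270,210:310],None,fx=5.5,fy=5.5,interpolation=cv2.INTER_CUBIC))"
```

```text
t 6.7 pos [0.5386 0.0203 0.1413] jaw -88.33 F [ 0.09  0.04 -1.05] M [-0.05 -0.    0.03] w 0.228
dp [ 0.0001 -0.0004  0.0013] rot [ 0.13 -0.03 -0.03]
rim 162 a,b [0.033  0.0003] r 0.030267805926521466 h 0.04361620597136678
handle 55 [ 0.0009 -0.011   0.0094] -0.14275716734749405
hook 15 [-0.017  -0.0057 -0.0029  0.0095  0.0748  0.0783]
t 6.75 pos [0.5387 0.0203 0.1414] jaw -88.33 F [ 0.18  0.1  -1.44] M [-0.04  0.08 -0.03] w 0.229
dp [ 0.0001 -0.0003  0.0014] rot [ 0.11 -0.03 -0.03]
```

View pics/s5z.png

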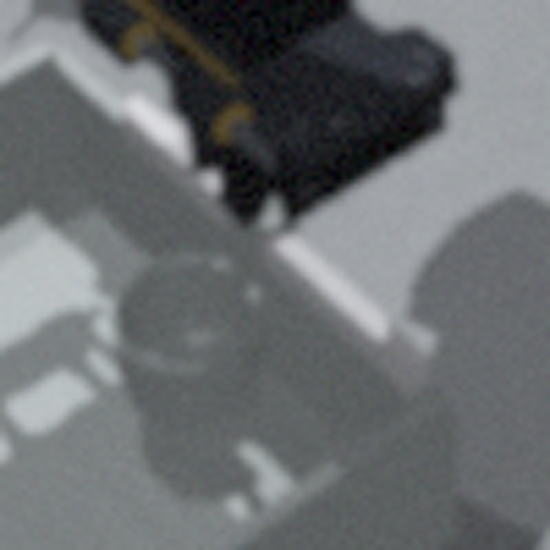

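The hook straddles the bar over the notch with the force unchanged. I'll ease down in small steps and watch it.

Request:
{"api": "carry_out", "payload": {
  "dp": [
    [0,0,0.0015],
    [0,0,0.003],
    [0,0,0.0045],
    [0,0,0.006],
    [0,0,0.007]
  ],
  "delta_rot": [
    [0,0,0],
    [0,0,0],
    [0,0,0],
    [0,0,0],
    [0,0,0]
  ]
}}

```text
clock: 7.25
position: [0.5392, 0.0205, 0.1355]
tool_rot: [-0.0, 0.717, -0.697, 0.0]
wrist_force: [0.4, -0.9, -1.2]
width: 0.225
```

```bash
python3 -c "
from m import *
go(.5390,.0202,.1275,-88.3)"
```

```text
t 7.25 pos [0.5392 0.0205 0.1355] jaw -88.33 F [ 0.39 -0.92 -1.18] M [-0.05 -0.02  0.  ] w 0.225
dp [0.0003 0.0003 0.008 ] rot [-0.    0.   -0.03]
```

Request:
{"api": "carry_out", "payload": {
  "dp": [
    [0,0,0.001],
    [0,0,0.002],
    [0,0,0.003],
    [0,0,0.003]
  ],
  "delta_rot": [
    [0,0,0],
    [0,0,0],
    [0,0,0],
    [0,0,0]
  ]
}}

```text
clock: 7.65
position: [0.5392, 0.0205, 0.1324]
tool_rot: [0.0, 0.717, -0.697, -0.0]
wrist_force: [-0.4, 0.1, -1.9]
width: 0.231
```

```bash
python3 -c "
from m import *
go(.5390,.0202,.1275,-88.3)"
```

```text
t 7.65 pos [0.5392 0.0205 0.1324] jaw -88.33 F [-0.39  0.1  -1.9 ] M [-0.03 -0.    0.03] w 0.231
dp [0.0003 0.0002 0.0049] rot [ 0.02 -0.   -0.03]
```

The hook is now about 4 mm below the bar's top with no contact force, so it is in the notch.

Request:
{"api": "carry_out", "payload": {
  "dp": [
    [0,0,0.001],
    [0,0,0.002],
    [0,0,0.003],
    [0,0,0.0035],
    [0,0,0.0035]
  ],
  "delta_rot": [
    [0,0,0],
    [0,0,0],
    [0,0,0],
    [0,0,0],
    [0,0,0]
  ]
}}

```text
clock: 8.15
position: [0.5392, 0.0205, 0.1289]
tool_rot: [0.0, 0.717, -0.697, -0.0]
wrist_force: [0.2, 0.1, -2.0]
width: 0.228
```

```bash
python3 -c "
from m import *
go(.5390,.0202,.1275,-88.3)"
```

```text
t 8.15 pos [0.5392 0.0205 0.1289] jaw -88.33 F [ 0.24  0.1  -2.01] M [-0.06  0.02  0.  ] w 0.228
dp [0.0003 0.0002 0.0014] rot [ 0.01 -0.   -0.03]
```

Request:
{"api": "carry_out", "payload": {
  "dp": [
    [0,0,0.0005],
    [0,0,0.001],
    [0,0,0.0015],
    [0,0,0.0015]
  ],
  "delta_rot": [
    [0,0,0],
    [0,0,0],
    [0,0,0],
    [0,0,0]
  ]
}}

```text
clock: 8.55
position: [0.5392, 0.0205, 0.1275]
tool_rot: [0.0, 0.717, -0.697, -0.0]
wrist_force: [0.1, -0.4, -1.9]
width: 0.23
```

```bash
python3 -c "
from m import *
go(.5390,.0202,.1275,-88.3)
c=cam('scene','s6.png');meas(c,observe())"
```

```text
t 8.55 pos [0.5392 0.0205 0.1275] jaw -88.33 F [ 0.13 -0.45 -1.94] M [-0.03 -0.   -0.01] w 0.23
dp [0.0003 0.0002 0.    ] rot [ 0.   -0.   -0.03]
rim 159 a,b [0.0331 0.0004] r 0.03039246330669668 h 0.0436587368697003
handle 50 [ 0.0011 -0.0089  0.0102] -0.1378152547685449
```

Request:
{"api": "carry_out", "payload": {
  "dp": [
    [0,0,0.0005],
    [0,0,0.001],
    [0,0,0.001]
  ],
  "delta_rot": [
    [0,0,0],
    [0,0,0],
    [0,0,0]
  ]
}}

```text
clock: 8.9
position: [0.5394, 0.0205, 0.1274]
tool_rot: [-0.0, 0.717, -0.697, 0.0]
wrist_force: [-1.9, 0.5, 5.2]
width: 0.228
```

Request:
{"api": "carry_out", "payload": {
  "dp": [
    [0,0,-0.0004],
    [0,0,-0.0007],
    [0,0,-0.0007]
  ],
  "delta_rot": [
    [0,0,0],
    [0,0,0],
    [0,0,0]
  ]
}}

```text
clock: 9.2
position: [0.5394, 0.0205, 0.1274]
tool_rot: [-0.0, 0.717, -0.697, 0.0]
wrist_force: [-1.4, 0.2, 3.1]
width: 0.228
```

Request:
{"api": "carry_out", "payload": {
  "dp": [
    [0,0,-0.0004],
    [0,0,-0.0005],
    [0,0,-0.0005]
  ],
  "delta_rot": [
    [0,0,0],
    [0,0,0],
    [0,0,0]
  ]
}}

```text
clock: 9.5
position: [0.5393, 0.0205, 0.1275]
tool_rot: [-0.0, 0.717, -0.697, -0.0]
wrist_force: [-0.9, -0.3, -0.1]
width: 0.227
```

Request:
{"api": "carry_out", "payload": {
  "dp": [
    [0,0,0],
    [0,0,0],
    [0,0,0],
    [0,0,0],
    [0,0,0]
  ],
  "delta_rot": [
    [0,0,0],
    [0,0,0],
    [0,0,0],
    [0,0,0],
    [0,0,0]
  ],
  "squeeze": 4
}}

```text
clock: 10.0
position: [0.539, 0.0204, 0.1275]
tool_rot: [0.0, 0.717, -0.697, -0.0]
wrist_force: [-0.1, -0.8, -2.1]
width: 0.229
```

Request:
{"api": "carry_out", "payload": {
  "dp": [
    [0,0,0],
    [0,0,0],
    [0,0,0],
    [0,0,0],
    [0,0,0]
  ],
  "delta_rot": [
    [0,0,0],
    [0,0,0],
    [0,0,0],
    [0,0,0],
    [0,0,0]
  ],
  "grip": 0.0
}}

```text
clock: 10.5
position: [0.5393, 0.0205, 0.1278]
tool_rot: [-0.0, 0.717, -0.697, 0.0]
wrist_force: [0.1, 0.7, 0.2]
width: 0.485
```

```bash
python3 -c "
from m import *
go(.5390,.0202,.1275,-88.3)
c=cam('scene','s7.png');meas(c,observe())
A=cv2.imread('pics/s7.png');cv2.imwrite('pics/s7z.png',cv2.resize(A[150:270,210:330],None,fx=4.8,fy=4.8,interpolation=cv2.INTER_CUBIC))"
```

```text
t 10.5 pos [0.5393 0.0205 0.1278] jaw -88.33 F [0.14 0.75 0.23] M [-0.06 -0.04 -0.05] w 0.485
dp [0.0003 0.0003 0.0003] rot [-0.01  0.   -0.03]
rim 75 a,b [ 0.0311 -0.    ] r 0.0302173225632842 h 0.042405189792978304
handle 41 [ 0.0007 -0.0071  0.0089] -0.19316415175222992
```

View pics/s7z.png

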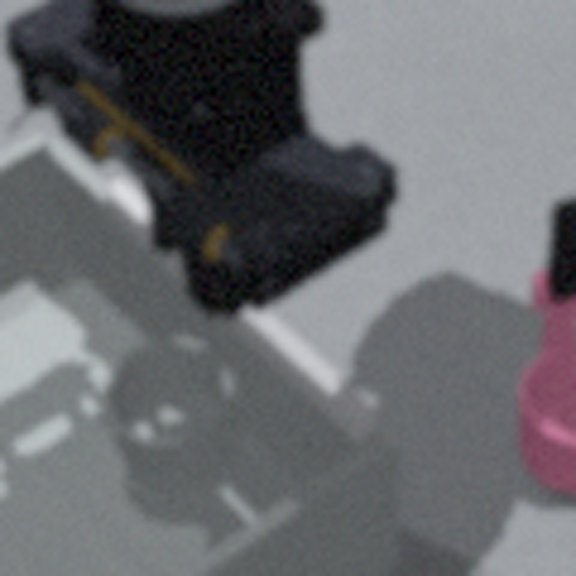

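The dipper now hangs free, slightly tilted, with its cup inside the bath. I'll open fully and raise straight up.

Request:
{"api": "carry_out", "payload": {
  "dp": [
    [0,0,0],
    [0,0,0],
    [0,0,0],
    [0,0,-0.003],
    [0,0,-0.01]
  ],
  "delta_rot": [
    [0,0,0],
    [0,0,0],
    [0,0,0],
    [0,0,0],
    [0,0,0]
  ],
  "grip": 0.6
}}

```text
clock: 11.05
position: [0.5389, 0.0204, 0.1376]
tool_rot: [0.001, 0.717, -0.697, -0.0]
wrist_force: [0.9, -1.0, -0.5]
width: 0.784
```

Request:
{"api": "carry_out", "payload": {
  "dp": [
    [0,0,-0.02],
    [0,0,-0.045],
    [0,0,-0.075],
    [0,0,-0.11],
    [0,0,-0.14]
  ],
  "delta_rot": [
    [0,0,0],
    [0,0,0],
    [0,0,0],
    [0,0,0],
    [0,0,0]
  ]
}}

```text
clock: 11.55
position: [0.5394, 0.0204, 0.2804]
tool_rot: [-0.001, 0.717, -0.697, 0.001]
wrist_force: [0.7, -0.3, -0.1]
width: 0.801
```

Request:
{"api": "carry_out", "payload": {
  "dp": [
    [-0.035,0.03,0],
    [-0.07,0.06,0],
    [-0.105,0.09,0],
    [-0.14,0.12,0],
    [-0.15,0.13,0]
  ],
  "delta_rot": [
    [0,0,0],
    [0,0,0],
    [0,0,0],
    [0,0,0],
    [0,0,0]
  ]
}}

```text
clock: 12.05
position: [0.4028, 0.1684, 0.2788]
tool_rot: [-0.001, 0.719, -0.695, -0.0]
wrist_force: [0.5, 1.3, 0.7]
width: 0.8
```

```bash
python3 -c "
from m import *
for n in('scene','top'):
    c=cam(n,n+'9.png');np.savez(n+'9.npz',**c)
s=observe();print(s['clock'],s['position'],s['wrist_force'])
A=cv2.imread('pics/scene9.png');B=cv2.imread('pics/top9.png')
o=np.zeros((500,800,3),np.uint8)
a=cv2.resize(A[150:270,190:330],(400,343),interpolation=cv2.INTER_CUBIC);b=cv2.resize(B[120:225,225:365],(400,300),interpolation=cv2.INTER_CUBIC)
o[:343,:400]=a;o[:300,400:]=b;cv2.imwrite('pics/f9.png',o)
"
```

```text
12.15 [0.40378014 0.16778791 0.27883973] [-0.2382923   0.41792323  1.08287966]
```

View pics/f9.png

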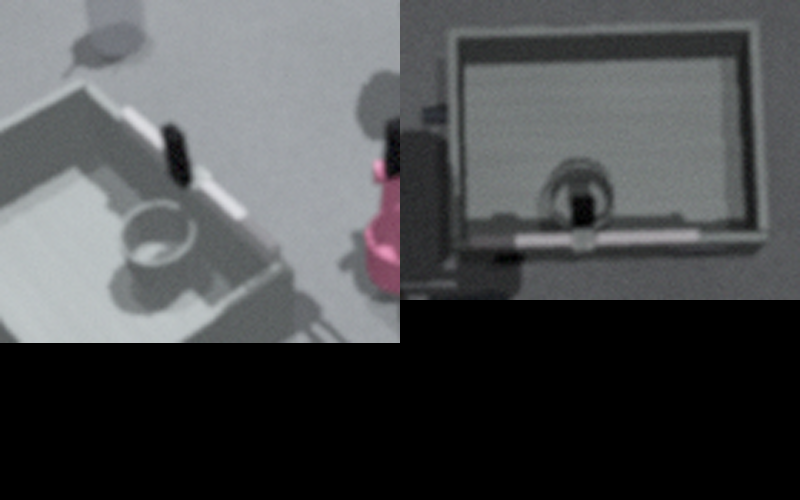

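View pics/scene9.png

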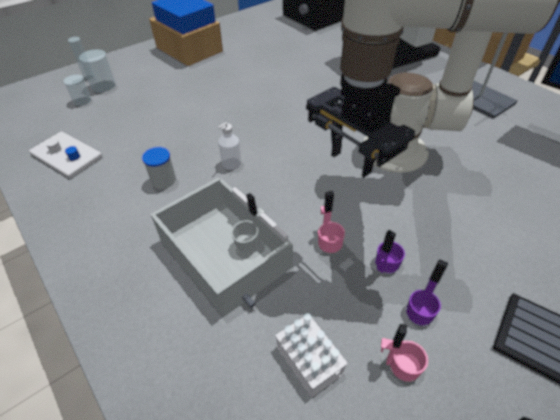

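The dipper hangs in the notch with its cup in the bath: cup at about (245,233) and grip at (252,204) in the scene view. The bystanders look unmoved. I'll check tilt, height and rest.

Run:
```python
from h import *
xv=np.array([1,.0297]);xv/=np.linalg.norm(xv);yv=np.array([-xv[1],xv[0]]);o=np.array([.5262,.0203])
for r in range(2):
  for n in('scene','top'):
    c=cam(n);P=cloud(c);im=c['image'].astype(int);D=P[...,:2]-o;a=D@xv;b=D@yv;z=P[...,2]
    k=(a>-.02)&(a<.06)&(abs(b)<.02)&(z>.108)&(im.max(-1)<90)&(z<.19)
    G=np.c_[a,b,z].reshape(-1,3) if 0 else np.stack([a,b,z],-1)[k]
    top=G[G[:,2]>.15];vx=cv2.fitLine(G.astype(np.float32),cv2.DIST_HUBER,0,.01,.01).ravel()
    print(n,len(G),'grip ztop',np.round(np.percentile(G[:,2],97),4),'axis',np.round(vx[:3],3),'top mean',np.round(top.mean(0),4))
    k=(abs(a)<.014)&(abs(b)<.012)&(z>.09)&(z<.115)&(im.max(-1)>90);G=np.stack([a,b,z],-1)[k];
    if len(G): print('  bridge z',np.round(np.percentile(G[:,2],[10,50,90]),4),'n',len(G),'tilt',np.polyfit(G[:,0],G[:,2],1)[0])
    k=(a>.005)&(a<.09)&(abs(b)<.04)&(z>.05)&(z<.078);G=np.stack([a,b,z],-1)[k]
    if len(G)>9:print('  rim', len(G),G.mean(0).round(4),np.polyfit(G[:,0],G[:,2],1)[0])
    for nm,uv in (('bottle',None),):
      pass
    im0=dict(np.load(n+'0.npz'))['image'].astype(int);d=abs(im-im0).max(-1)>45
    bx={'scene':{'bottle':(215,245,120,172),'tin':(140,178,145,192),'rack':(275,348,315,390)},'top':{'bottle':(385,420,215,260),'tin':(405,445,150,188),'rack':(145,202,145,188)}}[n]
    print('  diff',{q:int(d[v[2]:v[3],v[0]:v[1]].sum()) for q,v in bx.items()})
print(observe()['clock'])
```

```text
scene 146 grip ztop 0.1694 axis [ 0.072 -0.06   0.996] top mean [0.0212 0.0052 0.1629]
  bridge z [0.0974 0.1015 0.1037] n 56 tilt -0.07877499132875947
  rim 307 [ 0.0401 -0.0012  0.0609] -0.0766200493122838
  diff {'bottle': 0, 'tin': 0, 'rack': 50}
top 96 grip ztop 0.1701 axis [0.194 0.    0.981] top mean [0.0179 0.001  0.1653]
  bridge z [0.096  0.1    0.1034] n 61 tilt -0.14063130269309077
  rim 126 [0.0489 0.0002 0.0612] -0.08096227070222065
  diff {'bottle': 0, 'tin': 0, 'rack': 0}
scene 147 grip ztop 0.1693 axis [ 0.095 -0.046  0.994] top mean [0.0211 0.0052 0.1624]
  bridge z [0.0961 0.1017 0.1044] n 56 tilt -0.16874916972770834
  rim 303 [ 0.04   -0.0014  0.0609] -0.07872104559052559
  diff {'bottle': 0, 'tin': 0, 'rack': 55}
top 93 grip ztop 0.1706 axis [0.18  0.011 0.984] top mean [0.018  0.001  0.1654]
  bridge z [0.0967 0.1004 0.1038] n 61 tilt -0.04573699306706753
  rim 130 [0.0493 0.0006 0.0612] -0.0817906728021577
  diff {'bottle': 0, 'tin': 0, 'rack': 0}
12.35
```

```bash
python3 -c "
from h import *
print(hand_in())"
```

```text
the job is handed in; nothing more can be done
None
```

I hung the steel dipper by its hook in the bar's notch, with its cup inside the bath, then let go, raised the gripper clear and handed the job in at about 12.4 s. No verdict came back.

- **Finding the notch:** both depth views put it about 19–20 mm along +y from the bar's middle. I lowered the hook straight in, so I did not have to feel along the bar.
- **Contact:** the wrist force stayed at the dipper's free weight until the hook seated. The seating push was about 7 N, against the 25 N limit, and I eased it off before opening the jaws.
- **Last checks:** the top of the hook's bridge is at about 0.101 m, so its underside is about 9 mm below the bar's top (6–13 mm allowed). The tilt is roughly 0.08–0.1 rad by the cup's rim. A rougher estimate from the grip gave up to 0.2 rad, still under 0.25. Repeat pictures over about 0.2 s showed no movement.
- **Bystanders:** the bottle and tin showed no change in either view. The rack showed none from the top, but about 50 changed pixels in the scene view. That is most likely a shadow, though I did not check it further.

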